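# Set a board carrier against the flip stop of an inspection rail

## Task

On the aluminium guide rail, flip the broad flat stop down so that it lies across the channel, and only then slide the board carrier along the channel until it rests against that stop. Leave the thin round-rod stop at the other end standing up, and leave the carrier lying flat in the channel.

Things in the scene. Friction and masses are not known exactly. Their poses are not given: they have to be found in the camera images.
- rail: Aluminium guide rail fixed to the bench, 350 mm long. Origin: centre of its underside. y runs along it, x across it (roughly away from the robot), z up. The channel along y is centred, 64 mm wide, its floor 8 mm and its two fences 18 mm above the bench. Near each end, at y = +140 and -140 mm, a hinged stop stands on the far fence; which is at which end varies. The carrier is between them.
- flat_stop_hinge (a point): Middle of the hinge pin of the broad flat stop, 24 mm above the bench, at rail x = +50 mm; axes as the rail's, fixed (they do not turn with the stop). The stop is a steel tongue 92 mm long from the pin, 30 mm wide (along y), 8 mm thick, on a dark block. Down, it lies level towards -x over both fences, top 28 mm above the bench; up, it reaches 116 mm.
- flat_stop (a joint): Angle in rad of the flat stop: 0 = down, level across the channel (a firm end stop); 1.57 = straight up; 2.0 at most = leaning back, away from the channel. Starts between 1.5 and 1.95. Light friction (0.6 N at the tip); it stays where it is left.
- carrier_center (a point): Centre of the board carrier in the channel: grey plastic block 84 mm long (y, along the channel), 58 wide (x), 30 high, with a green circuit board and chips 5 mm high on top. Its top is 38 mm above the bench. 0.15 to 0.3 kg, slides freely, 3 mm play each side. It touches the lowered flat stop with this centre 57 mm along y from that hinge. The smaller square carrier on the bench is not used.
- rod_stop (a joint): Angle in rad of the other stop, a thin steel rod 10 mm in diameter and 92 mm long on a like hinge at the rail's other end, same sense: 0 = down across the channel, 1.57 = straight up. Starts between 1.5 and 1.95 and is to stay up.
Not all that is in view belongs to the job. What is shaped like the part that bears carrier_center but purple is not meant. Leave any yellow look-alike of the part that bears flat_stop_hinge alone.

How it is judged (in metres and radians):
On the way, in this order (a step that is already met when the one before it is completed fails the run):
1. the flat stop is down across the channel while the carrier is still where it started (within 15 mm) (value of joint flat_stop below 0.17 rad and distance of carrier_center from where it was at the start of the episode below 0.015 m), for 0.2 s.
2. the carrier has been slid up against the lowered flat stop (value of joint flat_stop below 0.17 rad and (y of carrier_center in the frame of flat_stop_hinge between 0.05 and 0.07 m or y of carrier_center in the frame of flat_stop_hinge between -0.07 and -0.05 m) and x of carrier_center in the frame of flat_stop_hinge between -0.06 and -0.04 m and z of carrier_center in the frame of flat_stop_hinge below 0.007 m and angle between carrier_center's own z axis and vertical below 0.17 rad and angle between the y axis of carrier_center and the y axis of flat_stop_hinge, either way round below 0.17 rad), for 0.2 s.
At the end, for the whole second after the job is handed in: The flat stop is down (within 0.17 rad of level), the carrier lies flat in the channel, in line with it within 10 degrees, its leading end within about 13 mm of the flat stop's face on the side where it began, at rest; the rod stop is still up (above 1.2 rad) (all of step 2 and value of joint rod_stop above 1.2 rad and linear speed of carrier below 0.01 m/s); the robot touches nothing.
It fails at once if the rod stop is tipped down towards the channel (below 1.2 rad) (value of joint rod_stop below 1.2 rad).
It also fails if it takes over 42 s, if anything falls off the work surface, if the arm or the gripper's body presses on something with over 40 N, if the wrist force passes 120 N, or if a joint passes its speed limit or range.

## Robot

A 6-joint arm with a two-finger parallel gripper is mounted at the origin on the work surface. World frame = base frame: x ahead of the robot, y to its left, z up, the work surface at z = 0. Lengths are in mm, angles in rad, forces in N, time in s.
With the tool pointing down it reaches from about 350 to 875 mm from the base axis. Payload 4.2 kg.
Tool frame: the origin (TCP) lies between the finger pads; the fingertips stand 17 mm ahead of it and the grasp point (between the pads) lies 2 mm behind it (nose_length is the distance from the TCP to the fingertips, in mm); z points along the fingers, y is the direction in which the jaws open and shut (so a half turn about z gives the same grasp; the last joint's range is limited). The gripper opens to 85 mm and grips with 20 to 120 N. Pads are 22 mm wide; open, the fingers measure 114 mm over their backs; the gripper's body (76 mm by 85 mm) begins 54 mm behind the grasp point. The pads swing forward as they close: fully open they stand 13 mm farther back than shut.
Start: joints at [1.534, 0.385, 0.008, 0, -1.194, -0.259], TCP at [182.158, 597.844, 248.312] pointing down, gripper open.
Joint ranges: [-3.14, 3.14], [-1.21, 2.06], [-1.07, 1.41], [-3.16, 2.05], [-2.99, -0.16], [-3.1, 3.1]. Speed limits (rad/s): [2.79, 2.79, 3.14, 3.14, 3.14, 3.14].

## Interface

Orientations are given as a unit quaternion [x, y, z, w].
In Python, from bench import * gives the robot as it stands.
- The arm moves only by the tool jog_arm, never from a script. Its argument "increments" is a list of rows, each a list of 4 numbers: the shift along the tool's x, y, z in m, then the turn about the tool's z in degrees. A call has 1 to 10 rows; each row is the pose to reach, as a shift and turn from the pose measured when the call began, along the tool's axes at that moment; what a row does not reach only later rows make up. A row lasts 1/8 s, in which the tool goes at most 62.5 mm and 10.7 degrees, less where a joint would pass 70% of its speed; a pose out of reach is approached as far as the arm can. A call with a gripper value outside its range is refused whole. "hand" is the gripper's target within -1 to 1 (fully open at 1, half-way at 0, shut at -1), set as the call begins (left out, the last holds). The fingers move at their own pace and stop on an object; the grip force is fixed at half the most. Time passes only in rows, so rows that repeat a pose let the fingers close. It gives the time, the measured TCP pose, the force and the opening at its end, in the units of the state.
- read_state(): the state, without advancing time (a new reading comes with each control period).
- get_image(name): name is "scene" or "top" or "wrist"; returns the picture (420x560x3 uint8, red, green, blue); there is no depth.
- calibration(name): a dict with "fx", "fy", "cx", "cy" (pixels), "position" and "rotation" of the camera in the world; the wrist camera has in their place "hand_eye" (4x4, takes a point from camera to tool coordinates, whose origin is the TCP and whose axes are the flange's). Camera axes: x right, y up, looking along -z (the intrinsics and any distortion apply to the point x, -y, -z); pixel columns grow to the right and rows downward; lengths in mm; the calibration is good to about 2 mm. A picture is of the moment at which its call begins: read the wrist's pose just before it. calibration takes no time and is no camera call.
- job_done(): hands the job in, once; it reports no verdict.
The state is a dict: "clock": time; "joints": joint angles; "joint_vel": joint speeds; "joint_efforts": joint torques, N m; "position": TCP position; "ee_rot": TCP orientation; "contact_force": force on the tool from outside, world axes, zero at the start; "wrist_torque": the same for the moment, N m; "gripper_width": finger opening in mm.
Only numpy, scipy, OpenCV 4.12 (cv2) and the standard library are available. Lean on these libraries where they do the work, as an engineer would, in place of code of your own. Each camera call takes 0.05 s, during which the arm holds its last target.

## Working session

There is one attempt and no reset: what is moved stays moved. The work goes in short steps, Python scripts to look and compute and a tool call to move; the robot and the scene stay as the last step left them, time stands still between calls to the robot, and variables do not carry over. Pictures are saved under pics/ and viewed, and the job is handed in when it is done.

Besides the shell and the picture viewer there is one more tool, called after "Request:" as a command line: name --pt "numbers of a row" for each row, then --argument value for the rest. jog_arm: Moves the arm, as the interface text tells. Its arguments: {"type":"object","properties":{"increments":{"type":"array"},"hand":{"type":"number"}},"required":["increments"]}

```bash
mkdir -p pics; ls; python3 - <<'E'
from bench import *
import cv2
s=read_state()
for k in s: print(k,s[k])
for n in("scene","top","wrist"):
    im=get_image(n); cv2.imwrite(f"pics/{n}0.png",im[:,:,::-1]); print(n,calibration(n))
E
```

```text
pics
clock 0.0
joints [ 1.53359595e+00  3.85563845e-01  6.60967410e-03 -4.65001612e-04
 -1.19401331e+00 -2.58602223e-01]
joint_vel [-3.07117497e-05  2.29197380e-03 -1.13988280e-03  1.73113221e-03
  1.41983122e-04  8.21624091e-04]
joint_efforts [ 1.62124534e-04 -3.92290127e+01  1.88404298e+01  4.18633059e+00
 -4.64831319e-03 -3.39921755e-06]
position [182.02029813 597.32935733 247.21587636]
ee_rot [ 9.89069276e-01 -1.47447424e-01 -9.48469142e-05  1.10280418e-03]
contact_force [-0.35654144 -0.2391809  -0.40570917]
wrist_torque [0.02649281 0.00958966 0.01723865]
gripper_width 85.46855957396018
scene {'fx': 480.37838709248336, 'fy': 480.37838709248336, 'cx': 282.48012420224586, 'cy': 213.68910562733757, 'position': array([848.13138973, 401.83293285, 622.18721679]), 'rotation': array([0.11096486, 0.34384559, 0.87912814, 0.31079047])}
top {'fx': 480.5002352034837, 'fy': 480.5002352034837, 'cx': 282.2338572833926, 'cy': 213.60544255137688, 'position': array([336.0076657 , -20.67232749, 930.41150316]), 'rotation': array([ 0.0780235 , -0.050525  , -0.6960825 ,  0.71191903])}
wrist {'fx': 296.06843795959406, 'fy': 296.06843795959406, 'cx': 280.24823780656027, 'cy': 209.45328563934436, 'hand_eye': array([[ 4.93417780e-04,  9.57748241e-01,  2.87607481e-01,
         7.23513881e+01],
       [ 9.99999338e-01, -1.73660312e-04, -1.13729516e-03,
        -4.26426986e-01],
       [-1.03929643e-03,  2.87607852e-01, -9.57747693e-01,
        -1.26154711e+02],
       [ 0.00000000e+00,  0.00000000e+00,  0.00000000e+00,
         1.00000000e+00]])}
```

View pics/scene0.png

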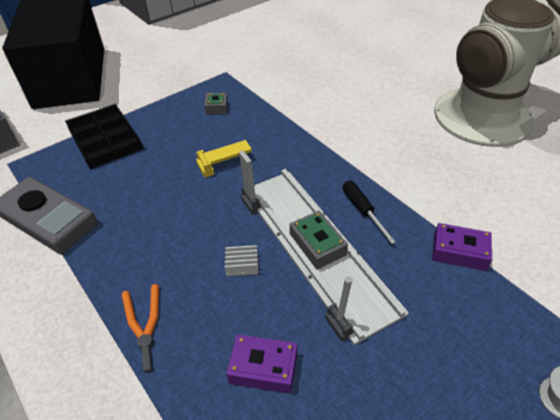

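View pics/top0.png

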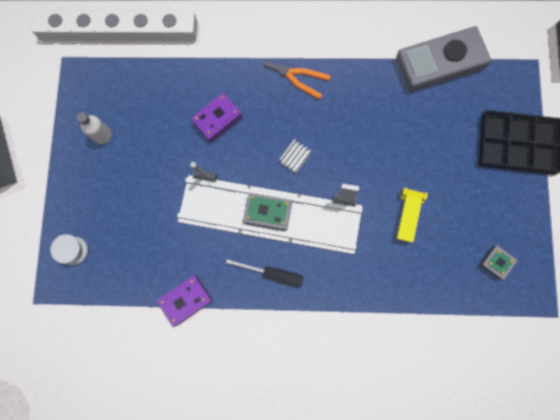

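View pics/wrist0.png

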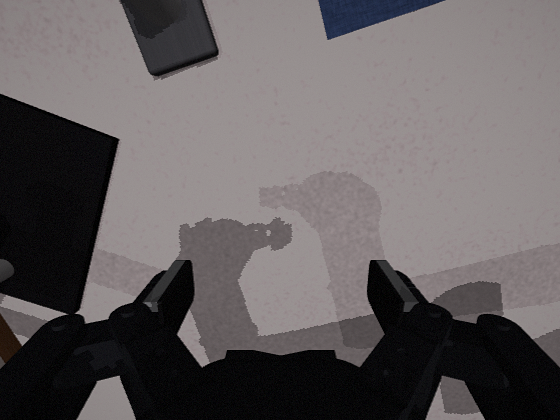

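The scene shows a rail with its carrier (grey with a green board, scene (318,238), top (267,211)). The broad plate stop is at scene (248,180) / top (347,195), and the thin rod is at scene (343,310) / top (198,172). The look-alikes are the yellow stop (top (411,215)), the purple carriers (top (216,117) and (184,301)) and the small square carrier (top (500,262)). I'll confirm with an enlarged crop and measure.

```bash
cat > h.py <<'E'
from bench import *
import numpy as np, cv2
from scipy.spatial.transform import Rotation as R
def cast(n,uv,z):
    c=calibration(n); uv=np.atleast_2d(np.array(uv,float))
    d=np.c_[(uv[:,0]-c['cx'])/c['fx'],-(uv[:,1]-c['cy'])/c['fy'],-np.ones(len(uv))]
    d=R.from_quat(c['rotation']).apply(d); p=np.array(c['position'])
    return p+d*((z-p[2])/d[:,2])[:,None]
def proj(n,P):
    c=calibration(n); q=R.from_quat(c['rotation']).inv().apply(np.atleast_2d(P)-c['position'])
    return np.c_[c['cx']+c['fx']*q[:,0]/-q[:,2],c['cy']-c['fy']*q[:,1]/-q[:,2]]
E
python3 - <<'E'
from h import *
print(calibration('top').keys(), proj('top',[[0,0,0],[400,0,0],[400,200,0]]))
im=cv2.imread('pics/top0.png'); a=cv2.resize(im[150:260,170:370],None,fx=4,fy=4,interpolation=cv2.INTER_CUBIC); cv2.imwrite('pics/tc.png',a)
im2=cv2.imread('pics/scene0.png'); a=cv2.resize(im2[140:350,190:420],None,fx=2.8,fy=2.8,interpolation=cv2.INTER_CUBIC); cv2.imwrite('pics/sc.png',a)
hsv=cv2.cvtColor(im,cv2.COLOR_BGR2HSV)
roi=np.zeros(im.shape[:2],np.uint8); roi[165:260,170:370]=1
m=((hsv[...,2]>190)&(hsv[...,1]<60)).astype(np.uint8)*roi
cs=max(cv2.findContours(m,0,2)[0],key=cv2.contourArea)
r=cv2.minAreaRect(cs); print('rail',r); b=cv2.boxPoints(r); print(b); w=cast('top',b,18); print(w.round(1)); print([np.linalg.norm(w[i]-w[i-1]).round(1) for i in range(4)])
g=(cv2.inRange(hsv,(50,80,40),(85,255,255)))*roi
cs=max(cv2.findContours(g,0,2)[0],key=cv2.contourArea); r=cv2.minAreaRect(cs); print('board',r,cast('top',[r[0]],38)); w=cast('top',cv2.boxPoints(r),38);print([np.linalg.norm(w[i]-w[i-1]).round(1) for i in range(4)])
E
```

```text
dict_keys(['fx', 'fy', 'cx', 'cy', 'position', 'rotation']) [[284.93182939 494.08156503]
 [290.07917286 268.30596443]
 [187.32039043 265.90034004]]
rail ((268.8363037109375, 217.4834442138672), (180.3992462158203, 40.02703094482422), 10.175511360168457)
[[176.51974 221.24715]
 [183.5911  181.84969]
 [361.15286 213.71974]
 [354.0815  253.1172 ]]
[[ 484.6  222.2   18. ]
 [ 563.6  213.4   18. ]
 [ 506.3 -134.5   18. ]
 [ 430.2 -120.9   18. ]]
[np.float64(347.4), np.float64(79.4), np.float64(352.5), np.float64(77.3)]
board ((266.98651123046875, 210.08108520507812), (36.496578216552734, 22.193862915039062), 9.462322235107422) [[506.21258461  45.41618059  38.        ]]
[np.float64(69.2), np.float64(42.8), np.float64(69.7), np.float64(42.6)]
```

View pics/tc.png

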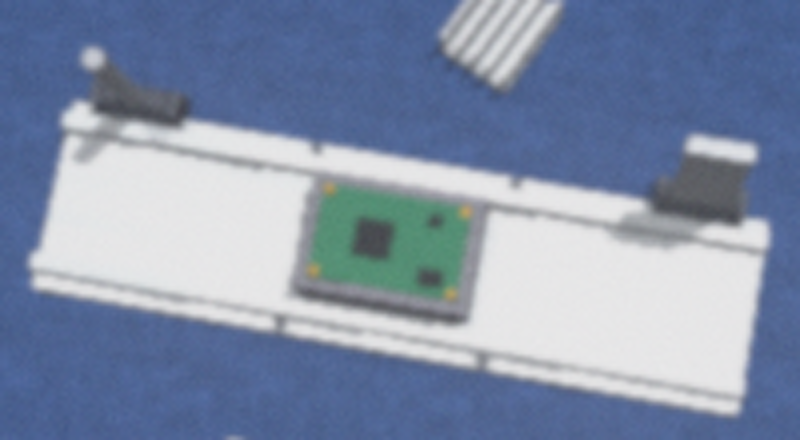

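View pics/sc.png

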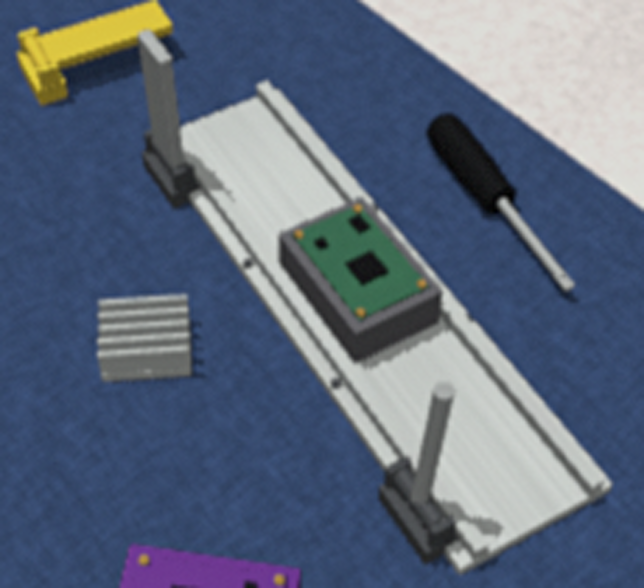

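```bash
python3 - <<'E'
from h import *
o=lambda l:[(170+(x-1.5)/4,150+(y-1.5)/4) for x,y in l]
w=cast('top',o([(35,272),(743,398),(768,235),(73,105)]),18)
print(w.round(1)); print([np.linalg.norm(w[i]-w[i-1]).round(1) for i in range(4)])
d=(w[3]-w[2])+(w[0]-w[1]); yaw=np.arctan2(-d[0],d[1]);c=w.mean(0)
print('c',c,'yaw',yaw)
Y=d/np.linalg.norm(d); X=np.array([Y[1],-Y[0],0])
T=lambda p:((p-c)@np.c_[X,Y]).round(1)
for sgn in(-1,1): print('hinge',c+50*X+sgn*140*Y)
print('tip@116',T(cast('top',o([(690,140),(755,148),(752,162),(687,153)]),115)),'rod',T(cast('top',o([(93,58)]),115)))
print('carrier top corners',T(cast('top',o([(318,177),(485,205),(465,305),(297,285)]),38)))
s=lambda l:[(190+(x-.9)/2.8,140+(y-.9)/2.8) for x,y in l]
print('scene carrier',T(cast('scene',s([(357,200),(281,235),(360,325),(440,290)]),38)))
print('scene rail',T(cast('scene',s([(608,487),(264,84)]),18)),'tipScene',T(cast('scene',s([(150,33),(163,58),(172,50)]),115)))
E
```

```text
[[ 491.8  219.1   18. ]
 [ 437.9 -123.3   18. ]
 [ 516.8 -135.4   18. ]
 [ 575.9  205.6   18. ]]
[np.float64(85.1), np.float64(346.6), np.float64(79.9), np.float64(346.1)]
c [505.58865387  41.48474577  18.        ] yaw -0.16393979633529404
hinge [ 532.06935013 -104.79844781   18.        ]
hinge [577.76715179 171.44729591  18.        ]
tip@116 [[  54.4 -124. ]
 [  55.9 -152.2]
 [  49.5 -151.9]
 [  48.4 -123.6]] rod [[ 43.9 141.5]]
carrier top corners [[ 24.7  43.7]
 [ 25.7 -37.2]
 [-23.2 -36.9]
 [-28.4  43. ]]
scene carrier [[-23.  -35.4]
 [ 29.3 -34. ]
 [ 24.4  43.8]
 [-26.9  45.3]]
scene rail [[ -38.7  181.6]
 [ -35.4 -170.4]] tipScene [[  50.8 -148.5]
 [  54.  -125.1]
 [  46.5 -128.6]]
```

The crop confirms the targets. The plate stop (steel on a dark block) is at rail y≈-140, standing at about 1.57 rad with its tip near x≈52. The rod is at y≈+141, and the carrier centre is at y≈+4. Measured sizes: rail about 348 mm long, tongue 28 mm wide, carrier about 81×51 mm, all close to the given values. The plan is to shut the jaws, line the tool up with the rail (-7.6°), go behind the plate at rail (90,-140), and push it over.

Request:
jog_arm --pt "0.03 0.029 0 -1" --pt "0.075 0.073 0 -2" --pt "0.119 0.116 0 -3" --pt "0.163 0.159 0 -4" --pt "0.207 0.202 0 -5" --pt "0.251 0.245 0 -6" --pt "0.295 0.288 0 -7" --pt "0.339 0.331 0 -7.6" --pt "0.383 0.374 0 -7.6" --pt "0.427 0.417 0 -7.6" --hand -1

```text
clock: 1.4
position: [469.4, 72.2, 248.3]
ee_rot: [0.997, -0.081, 0.0, 0.001]
contact_force: [0.7, 0.8, -0.3]
gripper_width: 0.0
```

Request:
jog_arm --pt "0.035 0.044 0 0" --pt "0.07 0.088 0 0" --pt "0.105 0.132 0 0" --pt "0.131 0.164 0 0" --pt "0.131 0.164 0.03 0" --pt "0.131 0.164 0.08 0" --pt "0.131 0.164 0.12 0" --pt "0.131 0.164 0.136 0" --pt "0.131 0.164 0.136 0"

```text
clock: 2.52
position: [572.0, -111.1, 112.0]
ee_rot: [0.997, -0.081, -0.001, 0.001]
contact_force: [0.6, 0.4, -0.1]
gripper_width: -0.2
```

```bash
python3 - <<'E'
from h import *
s=read_state();print(s['position'],s['ee_rot'],s['contact_force'],s['clock'])
a=get_image('scene'); b=get_image('wrist')
cv2.imwrite('pics/s1.png',np.hstack([cv2.resize(a[60:340,140:420],(400,400)),cv2.resize(b,(400,400))])[:,:,::-1])
p=s['position'];p2=np.array(p)-[0,0,17];print(proj('scene',[p2]))
E
```

```text
[ 571.95492062 -111.11548392  112.04771161] [ 9.96692432e-01 -8.12573904e-02 -7.45955664e-04  9.36158737e-04] [ 0.63536227  0.44816933 -0.06450271] 2.525
[[224.62166848 172.05493618]]
```

View pics/s1.png

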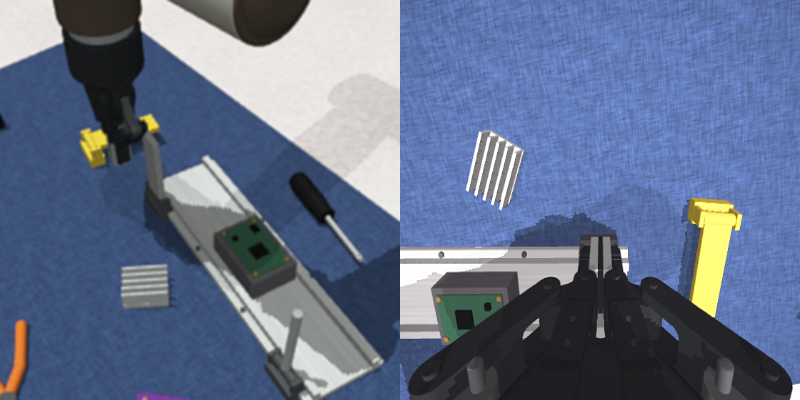

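The shut fingertips match the 17 mm nose length and sit clear behind the plate. The yellow part is well off to the side. Now I'll push the plate over along an arc.

Request:
jog_arm --pt "-0.012 0 0 0" --pt "-0.025 0 0 0" --pt "-0.037 0 0.001 0" --pt "-0.05 0 0.002 0" --pt "-0.061 0 0.007 0" --pt "-0.072 0 0.013 0" --pt "-0.081 0 0.022 0" --pt "-0.089 0 0.032 0" --pt "-0.094 0 0.041 0" --pt "-0.0975 0 0.0485 0"

```text
clock: 3.88
position: [476.8, -95.3, 64.5]
ee_rot: [0.997, -0.081, 0.001, 0.001]
contact_force: [-0.8, 0.1, -0.1]
gripper_width: -0.1
```

Request:
jog_arm --pt "-0.001 0 0.006 0" --pt "-0.002 0 0.011 0" --pt "-0.003 0 0.015 0" --pt "-0.003 0 0.017 0" --pt "-0.003 0 0.018 0" --pt "-0.003 0 0.018 0"

```text
clock: 4.62
position: [474.0, -94.9, 46.6]
ee_rot: [0.997, -0.081, 0.001, 0.001]
contact_force: [0.6, 0.2, -0.5]
gripper_width: 0.1
```

```bash
python3 - <<'E'
from h import *
s=read_state();print(s['position'],s['ee_rot'],s['contact_force'],s['clock'])
a=get_image('scene'); b=get_image('top')
cv2.imwrite('pics/s2.png',np.hstack([cv2.resize(a[60:340,140:420],(400,400)),cv2.resize(b[120:290,160:380],(400,400))])[:,:,::-1])
E
```

```text
[474.03240728 -94.89669271  46.575139  ] [ 9.96706256e-01 -8.10827706e-02  1.27713751e-03  7.69655605e-04] [ 0.58152299  0.18710692 -0.46178191] 4.625
```

View pics/s2.png

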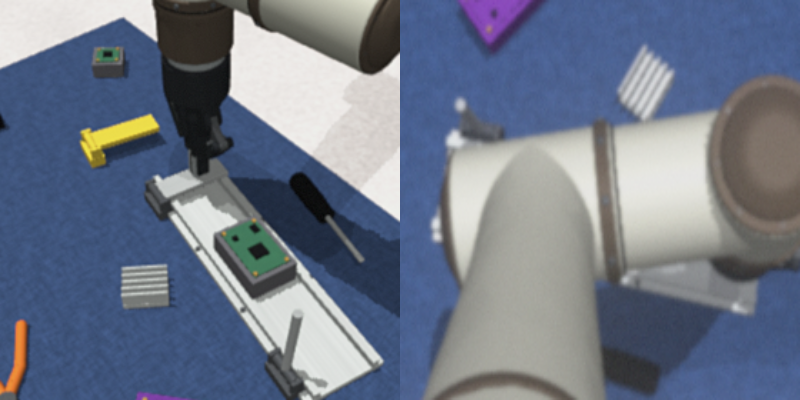

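The plate lies across the channel with its shadow tight beneath it, and the rod is still up. The carrier has not moved. One small press to seat the plate, then lift and go to the carrier's rear (rod) side at rail (0,+70).

Request:
jog_arm --pt "0 0 0.002 0" --pt "0 0 0.003 0" --pt "0 0 0.003 0" --pt "0 0 -0.03 0" --pt "0 0 -0.085 0" --pt "0.004 -0.05 -0.1 0" --pt "0.009 -0.105 -0.1 0" --pt "0.009 -0.16 -0.1 0" --pt "0.009 -0.21 -0.1 0" --pt "0.009 -0.21 -0.1 0"

```text
clock: 5.98
position: [517.3, 114.1, 146.3]
ee_rot: [0.997, -0.079, 0.002, 0.001]
contact_force: [-0.2, -0.6, 0.4]
gripper_width: -0.3
```

```bash
python3 - <<'E'
from h import *
s=read_state();print(s['position'],s['ee_rot'],s['contact_force'],s['clock'])
a=get_image('scene'); b=get_image('wrist')
cv2.imwrite('pics/s3.png',np.hstack([cv2.resize(a[60:340,140:420],(400,400)),cv2.resize(b,(400,400))])[:,:,::-1])
E
```

```text
[517.28400027 114.06328288 146.26720232] [ 9.96880011e-01 -7.89104536e-02  1.76789034e-03  5.08703832e-04] [-0.200153   -0.56734495  0.38932321] 5.975
```

View pics/s3.png

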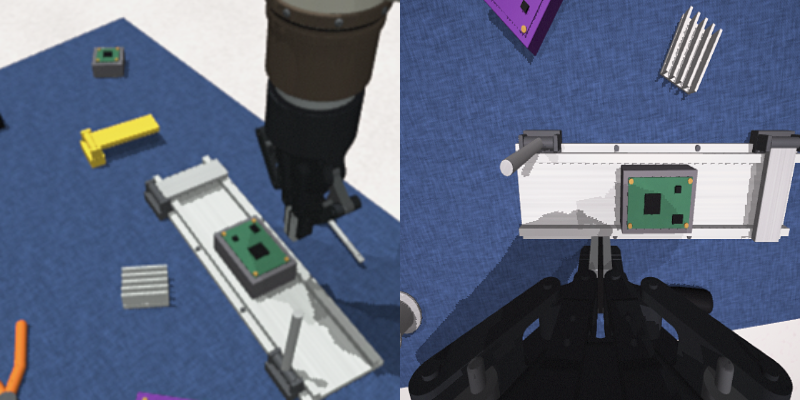

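The wrist view shows the plate across the channel at right and the rod standing at top left, with the fingers between the carrier and the rod. Descend to 38 mm (tips at 21 mm, above the fence tops), then check.

Request:
jog_arm --pt "0 0 0.03 0" --pt "0 0 0.06 0" --pt "0 0 0.085 0" --pt "0 0 0.1 0" --pt "0 0 0.108 0" --pt "0 0 0.108 0"

```text
clock: 6.82
position: [516.4, 110.8, 38.0]
ee_rot: [0.997, -0.081, 0.001, 0.001]
contact_force: [0.4, 0.8, 0.3]
gripper_width: 0.2
```

```bash
python3 - <<'E'
from h import *
s=read_state();print(s['position'],s['ee_rot'],s['contact_force'],s['clock'])
a=get_image('scene'); b=get_image('wrist')
cv2.imwrite('pics/s4.png',np.hstack([cv2.resize(a[180:340,240:400],(400,400)),cv2.resize(b,(400,400))])[:,:,::-1])
E
```

```text
[516.41223642 110.82253517  37.97816244] [ 9.96727874e-01 -8.08195899e-02  7.76013420e-04  1.06635829e-03] [0.40406051 0.75041629 0.32978814] 6.825
```

View pics/s4.png

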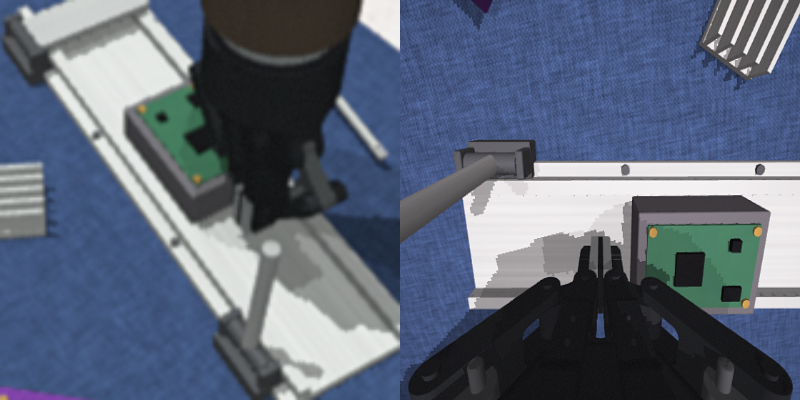

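The fingers are in the channel behind the carrier with about an 8 mm gap, and the knuckles are clear of the rod. Push gently.

Request:
jog_arm --pt "0 0.004 0 0" --pt "0 0.009 0 0" --pt "0 0.015 0 0" --pt "0 0.022 0 0" --pt "0 0.029 0 0" --pt "0 0.036 0 0" --pt "0 0.043 0 0" --pt "0 0.05 0 0" --pt "0 0.056 0 0" --pt "0 0.06 0 0"

```text
clock: 8.18
position: [507.1, 51.6, 38.7]
ee_rot: [0.997, -0.081, 0.001, 0.001]
contact_force: [0.5, 1.3, 0.0]
gripper_width: -0.2
```

```bash
python3 - <<'E'
from h import *
s=read_state();print(s['position'],s['ee_rot'],s['contact_force'],s['clock'])
a=get_image('scene'); b=get_image('wrist')
cv2.imwrite('pics/s5.png',np.hstack([cv2.resize(a[120:320,220:420],(400,400)),cv2.resize(b,(400,400))])[:,:,::-1])
E
```

```text
[507.13483098  51.59710785  38.74347305] [ 9.96734619e-01 -8.07317520e-02  1.43701730e-03  6.46666338e-04] [0.4840089  1.34005238 0.04243028] 8.175
```

View pics/s5.png

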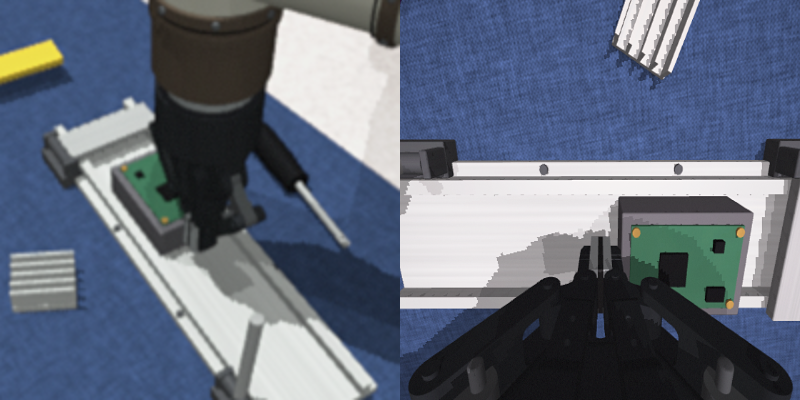

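Fingertips are in contact and the carrier runs straight. About 35–39 mm remain.

Request:
jog_arm --pt "0 0.004 0 0" --pt "0 0.009 0 0" --pt "0 0.014 0 0" --pt "0 0.019 0 0" --pt "0 0.023 0 0" --pt "0 0.026 0 0" --pt "0 0.028 0 0" --pt "0 0.03 0 0" --pt "0 0.031 0 0" --pt "0 0.032 0 0"

```text
clock: 9.52
position: [501.5, 19.7, 38.6]
ee_rot: [0.997, -0.081, 0.001, 0.001]
contact_force: [0.2, 1.3, -0.1]
gripper_width: -0.1
```

Request:
jog_arm --pt "0 0.001 0 0" --pt "0 0.002 0 0" --pt "0 0.003 0 0" --pt "0 0.004 0 0" --pt "0 0.004 0 0"

```text
clock: 10.15
position: [501.1, 16.3, 38.7]
ee_rot: [0.997, -0.081, 0.001, 0.001]
contact_force: [-1.4, 4.2, -0.4]
gripper_width: -0.3
```

```bash
python3 - <<'E'
from h import *
s=read_state();print(s['position'],s['ee_rot'],s['contact_force'],s['clock'])
a=get_image('scene'); b=get_image('wrist')
cv2.imwrite('pics/s6.png',np.hstack([cv2.resize(a[120:320,220:420],(400,400)),cv2.resize(b,(400,400))])[:,:,::-1])
E
```

```text
[501.1007966   16.32924675  38.66884986] [ 9.96720805e-01 -8.09061954e-02  1.23702496e-03  5.43124451e-04] [-1.40579501  4.18634779 -0.41991736] 10.15
```

View pics/s6.png

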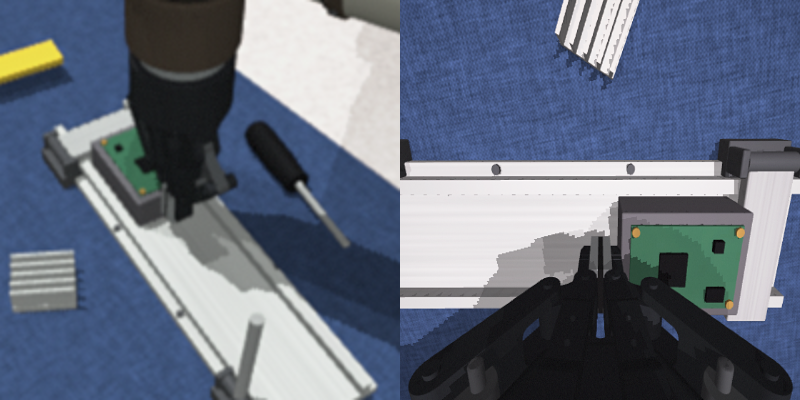

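Request:
jog_arm --pt "0 0.001 0 0" --pt "0 0.002 0 0" --pt "0 0.002 0 0"

```text
clock: 10.62
position: [501.8, 16.1, 39.0]
ee_rot: [0.997, -0.081, 0.003, -0.001]
contact_force: [-1.6, 10.1, 0.7]
gripper_width: -0.1
```

The force rose to 10 N with no motion, so the carrier is against the stop. Back off and lift clear, then check from the fixed cameras.

Request:
jog_arm --pt "0 -0.004 0 0" --pt "0 -0.012 0 0" --pt "0 -0.015 0 0" --pt "0 -0.015 -0.03 0" --pt "0 -0.015 -0.08 0" --pt "0 -0.015 -0.13 0" --pt "0 -0.015 -0.16 0" --pt "-0.05 -0.015 -0.18 0" --pt "-0.1 -0.015 -0.19 0" --pt "-0.1 -0.015 -0.19 0"

```text
clock: 11.88
position: [402.0, 46.4, 229.5]
ee_rot: [0.997, -0.08, 0.003, -0.001]
contact_force: [0.6, 0.0, 0.2]
gripper_width: -0.3
```

```bash
python3 - <<'E'
from h import *
s=read_state();print(s['position'],s['contact_force'],s['clock'])
a=get_image('scene'); b=get_image('wrist')
cv2.imwrite('pics/s7.png',np.hstack([cv2.resize(a[120:350,200:430],(400,400)),cv2.resize(b,(400,400))])[:,:,::-1])
hsv=cv2.cvtColor(a,cv2.COLOR_RGB2HSV); roi=np.zeros(a.shape[:2],np.uint8); roi[150:300,230:380]=1
g=cv2.inRange(hsv,(50,80,40),(90,255,255))*roi
cs=max(cv2.findContours(g,0,2)[0],key=cv2.contourArea); r=cv2.minAreaRect(cs)
w=cast('scene',cv2.boxPoints(r),38)
c=np.array([505.6,41.5]);X=np.array([.9866,-.1632]);Y=np.array([.1632,.9866])
print([((p[:2]-c)@X,(p[:2]-c)@Y) for p in w], (w.mean(0)[:2]-c)@Y,(w.mean(0)[:2]-c)@X)
E
```

```text
[402.00301032  46.41382749 229.51254353] [0.55223511 0.0335742  0.24382112] 11.875
[(np.float64(22.66092894937981), np.float64(-112.67416015760814)), (np.float64(-24.672305347574348), np.float64(-128.08404329990552)), (np.float64(-21.69620657100567), np.float64(-47.19167034087715)), (np.float64(22.893308608632495), np.float64(-34.81906101040455))] -80.69223370219883 -0.20356859014190035
```

View pics/s7.png

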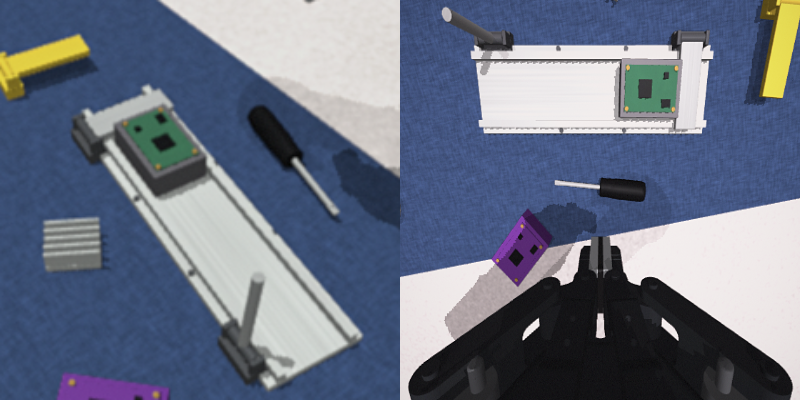

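Both views show the carrier flat and against the lowered plate, with its centre at rail y≈-81 (expected -83), the rod standing and the gripper clear. Handing in.

```bash
python3 -c "
from bench import *
print(job_done())"
```

```text
the job is handed in; nothing more can be done
None
```

I handed the job in at about 12 s of the 42 s allowed; no verdict was reported. With the fingers shut, I pushed the broad flat stop down across the channel while the carrier stayed where it started. I then pushed the carrier from its rod-stop end along the channel until it met the stop.

- **Contact:** on the last push the force rose from 1.3 N to 10 N with almost no motion, so the carrier was against the stop.
- **Carrier:** after I lifted clear, it lay flat and lined up in the scene and wrist views. Its centre was at rail y ≈ -81 mm (about -83 expected) and x ≈ 0 mm.
- **Stops and gripper:** the flat stop was down, the rod stop was still upright, and the contact force was back to about zero.
- **One check disagreed:** the box I fitted to the board's outline in the angled scene view came out about 15 mm skewed along y. I put this down to perspective and did not use it. I judged the alignment by eye, because I did not take a last picture from the top camera.

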